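Draw the parts tray into the bench dock until its catch snaps

ROBOT

A 6-joint arm with a two-finger parallel gripper is mounted at the origin on the work surface. World frame = base frame: x ahead of the robot, y to its left, z up, the work surface at z = 0. Lengths are in m, angles in degrees, forces in N, time in s.
With the tool pointing down it reaches from about 0.4 to 0.825 m from the base axis. Payload 7 kg.
Tool frame: the origin (TCP) lies midway between the tips of the shut fingers; the grasp point (between the pads) lies 19 mm behind it (ctrl.hold_point_z is the distance from the TCP to the grasp point, in m); z points along the fingers, x is the direction in which the jaws open and shut, and the axes are right-handed (so a half turn about z gives the same grasp; the last joint's range is limited). The gripper opens to 88 mm and grips with 3 to 60 N. Pads are 19 mm wide; open, the fingers measure 130 mm over their backs; the gripper's body (78 mm by 193 mm) begins 47 mm behind the grasp point.
Start: joints at [88.7, 20.546, 0.682, 0, -70.136, -16.507], TCP at [0.206, 0.643, 0.227] pointing down, gripper open.
Joint ranges: [-176.03, 176.03], [-82.01, 121.73], [-58.28, 71.71], [-173.87, 95.51], [-174.79, -0.11], [-173.66, 173.66]. Speed limits (degrees/s): [136.94, 136.94, 172.46, 180, 180, 180].

INTERFACE

Orientations are given as [roll, pitch, yaw] about the fixed x, y, z axes, in that order (R = Rz(yaw) Ry(pitch) Rx(roll)).
In Python, from plant import ctrl gives the robot as it stands.
- The arm moves only by the tool apply_moves, never from a script. Its argument "motion" is a list of rows, each a list of 2 entries, a list of its own where there are three numbers: the shift along the world's x, y, z in cm, then the turn about the world's z in degrees. In form: [[[tx, ty, tz], roll], ...]. A call has 1 to 10 rows; each row is the pose to reach, as a shift and turn from the pose commanded when the call began; what a row does not reach only later rows make up. A row lasts 1/10 s, in which the tool goes at most 50 mm and 8.59 degrees, less where a joint would pass 70% of its speed; a pose out of reach is approached as far as the arm can. A call with a gripper value outside its range is refused whole. "hand" is the finger opening in cm, from 0 to 8.76, set as the call begins (left out, the last holds). The fingers move at their own pace and stop on an object; the grip force is fixed at half the most. Time passes only in rows, so rows that repeat a pose let the fingers close. It gives the time, the measured TCP pose, the force and the opening at its end, in the units of the state.
- ctrl.get_obs(): the state, without advancing time (a new reading comes with each control period).
- ctrl.snapshot(name): name is "scene" or "side" or "wrist"; returns (picture, depth): 420x560x3 uint8, blue, green, red; 420x560 float32, m along the optical axis (not along the pixel's ray), 0 where there is no reading.
- ctrl.camera_model(name): a dict with "fx", "fy", "cx", "cy" (pixels), "cam_to_world" (4x4, takes a point from camera to world coordinates); the wrist camera has in their place "tool_from_camera" (4x4, takes a point from camera to tool coordinates, whose origin is the TCP and whose axes are the tool frame's). Camera axes: x right, y down, z forward; pixel columns grow to the right and rows downward; lengths in m; the calibration is good to about 2 mm. A picture is of the moment at which its call begins: read the wrist's pose just before it. camera_model takes no time and is no camera call.
- ctrl.close_job(): hands the job in, once; it reports no verdict.
The state is a dict: "clock": time; "joint_pos": joint angles; "qvel": joint speeds; "tau": joint torques, N m; "tool_pos": TCP position; "orientation": TCP orientation; "force": force on the tool from outside, world axes, zero at the start; "moment": the same for the moment, N m; "opening": finger opening in m.
Only numpy, scipy, OpenCV 4.12 (cv2) and the standard library are available. Lean on these libraries where they do the work, as an engineer would, in place of code of your own. Each camera call takes 0.05 s, during which the arm holds its last target.

TASK

Reach over the open parts tray on the welding bench, hook the fingertips behind its far lip and drag it towards you along the bench into the dock, gently on until the sprung catch has ridden up over the tray's near wall and snapped down inside it; then let go so that the catch alone holds the tray. Where the catch snaps must be felt: never load the tray with more than 20 N, keep the tube and the channel standing in it, and leave the other things on the bench alone.

Things in the scene. Friction and masses are not known exactly. Their poses are not given: they have to be found in the camera images.
- dock: Fixed dark steel dock: two parallel guide cheeks 30 mm high, 186 mm apart inside (y = -93 to +93), straight from x = -180 to +50 mm, flaring outwards at 0.5 rad up to x = +86 mm. Origin on the bench, on the centre line; x points out of the mouth, away from the robot. At home the tray's origin lies anywhere from x = -32 to +32 mm, y within 3 mm of 0: the stop block is set by hand.
- mouth (a point): Middle of the dock's mouth between the cheeks' flared ends, at bench height, 86 mm out from the dock's origin; mouth about 230 mm wide. The grey stop block at the dock's other end, whose place along the dock is not measured, carries buffer and catch on an arm 78 mm high, the catch's black cap 95 mm, within 30 mm of the centre line.
- tray: Open bare metal tray, 140 mm long (x), 180 wide (y), 45 high; walls 4 mm, near wall 6. Origin under the centre of its floor; near and far walls' outer faces at x = -70 and +70 mm. A lip (z = 33 to 45 mm) sticks out of the far wall to x = +78 mm over the whole width. It stands before the dock's mouth, x pointing away from the robot. With contents about 0.65 kg; slides at 2 to 7 N.
- tray_lip (a point): Middle of the outer edge of the tray's far lip, at the rim's height (45 mm over the bench).
- buffer (a joint): Travel of the stop block's sprung plate that the tray's near wall meets 4 mm before home (m): 0 = free, grows towards the robot, 0.007 = hard against its stop. Pushes back with 3 N at first, 6 N at the end. The catch snaps with it in by about 0.004, and the held tray keeps it there; beyond are 3 mm of over-travel.
- catch (a joint): Lift of the sprung catch bolt (m): 0 = down, its foot 8 mm below the tray's rim. Its sloping far face is lifted by about 0.008 by the tray's near wall over the last 20 mm before home; then its straight near face drops inside that wall and holds it. Riding it up costs some 1 to 4 N of drag, which falls away at the snap.
- tube_mid (a point): Steel tube stub standing upright in the tray's left (+y) half, 44 mm across and 60 mm tall; the point is its centre, z along its axis. Loose.
- channel_mid (a point): Short steel channel, 50 x 40 x 30 mm, lying open side up in the tray's right (-y) half; the point is its centre. Loose.
- hammer: Bystander: hammer lying on the bench left of the dock. Leave alone.
- weight: Bystander: square steel hold-down weight with a round knob, 70 mm wide, 50 mm tall, right of the dock. Leave alone.
- boxtube: Bystander: piece of square steel tube 160 x 40 x 40 mm lying to the right of the tray. Leave alone.
Things that resemble listed ones, but are neither listed nor needed, are in the scene too. Of the things like the tray, leave any that is blue; of the rest the larger one is meant.

How it is judged:
By the outcome, as a careful person would: the job done as asked, in the order asked, and still so for the second after the job is handed in, with the robot touching nothing.
It also fails if it takes over 67 s, if anything falls off the work surface, if the arm or the gripper's body presses on something with over 40 N, if the wrist force passes 120 N, or if a joint passes its speed limit or range.

## Working session

There is one attempt and no reset: what is moved stays moved. The work goes in short steps, Python scripts to look and compute and a tool call to move; the robot and the scene stay as the last step left them, time stands still between calls to the robot, and variables do not carry over. Pictures are saved under pics/ and viewed, and the job is handed in when it is done.

Besides the shell and the picture viewer there is one more tool, called after "Emit:" as name(argument=value, ...) on one line, values as JSON. apply_moves: Moves the arm, as the interface text tells. Its arguments: {"type":"object","properties":{"motion":{"type":"array"},"hand":{"type":"number"}},"required":["motion"]}

```bash
mkdir -p pics; ls; cat > h.py <<'E'
import numpy as np,cv2
from plant import ctrl
def snap(n,tag):
    o=ctrl.get_obs(); im,d=ctrl.snapshot(n); cv2.imwrite(f'pics/{tag}.png',im); np.savez(f'/tmp/{tag}.npz',im=im,d=d,p=o['tool_pos'],o=o['orientation']); return im,d
def world(n,d,o=None):
    m=ctrl.camera_model(n)
    if n=='wrist':
        from scipy.spatial.transform import Rotation as R
        T=np.eye(4);T[:3,:3]=R.from_euler('xyz',o['orientation'],degrees=True).as_matrix();T[:3,3]=o['tool_pos'];T=T@np.array(m['tool_from_camera'])
    else: T=np.array(m['cam_to_world'])
    v,u=np.mgrid[:420,:560]
    P=np.stack([(u-m['cx'])/m['fx']*d,(v-m['cy'])/m['fy']*d,d,np.ones_like(d)],-1)
    W=(P@T.T)[...,:3]; W[d==0]=np.nan; return W
E
python3 - <<'E'
from h import *
for n in ['scene','side','wrist']:
    snap(n,n+'0')
print(ctrl.get_obs()); print(ctrl.hold_point_z)
for n in ['scene','side','wrist']:print(ctrl.camera_model(n))
E
```

```text
pics
{'clock': 0.15, 'joint_pos': array([ 8.86999396e+01,  2.05803246e+01,  6.45101797e-01, -1.20121945e-02,
       -7.01342551e+01, -1.65075895e+01]), 'qvel': array([ 0.04041469,  0.0143719 ,  0.21648039,  0.08148835,  0.10391825,
       -0.00127148]), 'tau': array([-3.27643225e-03, -5.83269954e+01,  2.93291849e+01,  7.00123921e+00,
        8.76434846e-03, -1.04472210e-04]), 'tool_pos': array([0.20635147, 0.64230646, 0.22585964]), 'orientation': array([-1.79991085e+02, -6.98232330e-02, -1.07811744e+02]), 'force': array([-0.0574984 ,  0.19076462, -0.03431831]), 'moment': array([-0.01494517,  0.03783144, -0.05594791]), 'opening': 0.0870249831569854}
0.0188
{'fx': 405.44929385693723, 'fy': 405.44929385693723, 'cx': 275.1048971809996, 'cy': 202.3770431412602, 'cam_to_world': array([[-0.8608452 ,  0.29052753, -0.41777901,  0.92522259],
       [ 0.50843055,  0.45706771, -0.72978592,  0.62608952],
       [-0.02106961, -0.84064431, -0.54117761,  0.50818849],
       [ 0.        ,  0.        ,  0.        ,  1.        ]])}
{'fx': 391.4113766381434, 'fy': 391.4113766381434, 'cx': 275.4409218911193, 'cy': 209.07052613242487, 'cam_to_world': array([[-0.72544542, -0.48610945,  0.48726435,  0.14027166],
       [-0.68826451,  0.50764377, -0.51825647,  0.48841985],
       [ 0.00457265, -0.71133354, -0.70283973,  0.68308871],
       [ 0.        ,  0.        ,  0.        ,  1.        ]])}
{'fx': 345.45098581411696, 'fy': 345.45098581411696, 'cx': 281.9294800923647, 'cy': 213.09259193866527, 'tool_from_camera': array([[ 9.99999743e-01, -5.31682708e-04,  4.80883702e-04,
        -7.97249436e-04],
       [ 3.61867097e-04,  9.53423223e-01,  3.01635585e-01,
        -8.11089939e-02],
       [-6.18860114e-04, -3.01635334e-01,  9.53423171e-01,
        -1.58434325e-01],
       [ 0.00000000e+00,  0.00000000e+00,  0.00000000e+00,
         1.00000000e+00]])}
```

View pics/scene0.png

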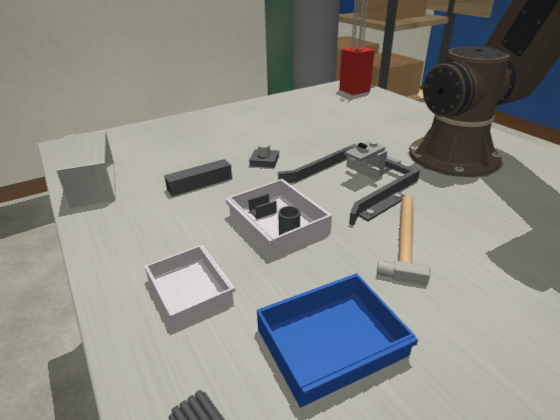

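View pics/side0.png

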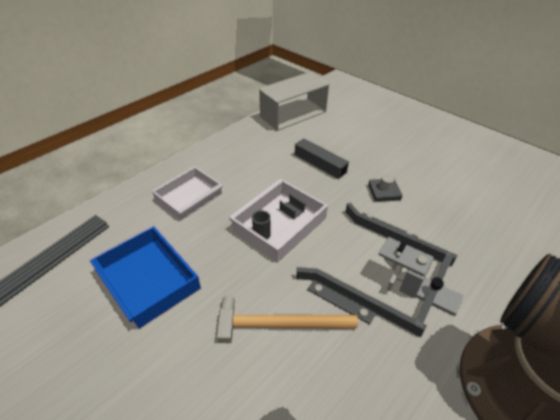

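View pics/wrist0.png

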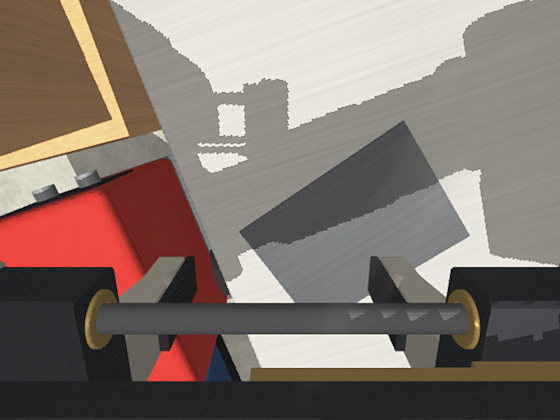

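The scene shows three trays: the grey tray holding the tube and channel (scene 278,217 / side 279,219), a small empty grey tray (190,285 / 187,192) and a blue tray (335,335 / 146,275). I choose the one at (278,217), which is not blue, is the larger grey one and holds the tube and channel. The dock is at scene (365,170), and a red hanging object is at (356,70). Next I'll take a close crop and measure.

```bash
python3 - <<'E'
from h import *
a=np.load('/tmp/scene0.npz');b=np.load('/tmp/side0.npz')
A=a['im'][120:270,200:440];B=b['im'][160:340,210:480]
A=cv2.resize(A,(760,475));B=cv2.resize(B,(760,507))
cv2.imwrite('pics/cropA.png',A);cv2.imwrite('pics/cropB.png',B)
for n,z in(('scene',a),('side',b)):
    W=world(n,z['d']); np.save(f'/tmp/W_{n}.npy',W)
    m=(abs(W[...,2])<.006); print(n,m.sum(),np.nanmedian(W[...,2][m]))
W=np.load('/tmp/W_scene.npy');S=np.load('/tmp/W_side.npy')
for u,v in[(278,217),(356,75),(290,215),(262,200),(289,175),(353,215),(375,150),(420,175),(264,155),(198,175),(190,285)]: print('sc',u,v,W[v,u].round(3))
for u,v in[(279,219),(303,272),(350,210),(405,255),(437,283),(420,323),(452,262),(260,220),(293,205)]: print('si',u,v,S[v,u].round(3))
E
```

```text
scene 123781 0.0003239963088320641
side 123713 -0.0005967389005628876
sc 278 217 [0.562 0.003 0.006]
sc 356 75 [-0.113 -0.551  0.079]
sc 290 215 [0.565 0.056 0.043]
sc 262 200 [ 0.571 -0.052  0.023]
sc 289 175 [ 0.459 -0.117  0.023]
sc 353 215 [0.441 0.104 0.026]
sc 375 150 [ 0.268 -0.027  0.077]
sc 420 175 [0.156 0.028 0.   ]
sc 264 155 [ 0.459 -0.242  0.026]
sc 198 175 [ 0.657 -0.214  0.037]
sc 190 285 [0.798 0.096 0.003]
si 279 219 [0.582 0.006 0.003]
si 303 272 [0.428 0.099 0.027]
si 350 210 [ 0.466 -0.119  0.024]
si 405 255 [ 0.287 -0.042  0.077]
si 437 283 [ 0.214 -0.051  0.045]
si 420 323 [0.196 0.039 0.029]
si 452 262 [ 0.219 -0.148  0.016]
si 260 220 [0.593 0.059 0.032]
si 293 205 [ 0.587 -0.051  0.007]
```

```bash
python3 - <<'E'
from h import *
# topdown height map 1 mm from both
W=np.load('/tmp/W_scene.npy').reshape(-1,3);S=np.load('/tmp/W_side.npy').reshape(-1,3)
A=np.load('/tmp/scene0.npz')['im'].reshape(-1,3);B=np.load('/tmp/side0.npz')['im'].reshape(-1,3)
for t,P in(('scene',W),('side',S)):
    x0,x1,y0,y1=.2,.9,-.35,.35
    H=np.zeros((700,700))
    m=(P[:,0]>x0)&(P[:,0]<x1)&(P[:,1]>y0)&(P[:,1]<y1)&(P[:,2]>.006)&(P[:,2]<.15)
    Q=P[m]; r=((x1-Q[:,0])*1000).astype(int);c=((y1-Q[:,1])*1000).astype(int)
    np.maximum.at(H,(r,c),Q[:,2])
    H=cv2.dilate(H,np.ones((2,2)))
    cv2.imwrite(f'pics/top_{t}.png',cv2.resize(cv2.applyColorMap(np.clip(H*2500,0,255).astype(np.uint8),cv2.COLORMAP_TURBO),(595,595),interpolation=cv2.INTER_AREA))
E
```

```text
(no output)
```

View pics/cropA.png

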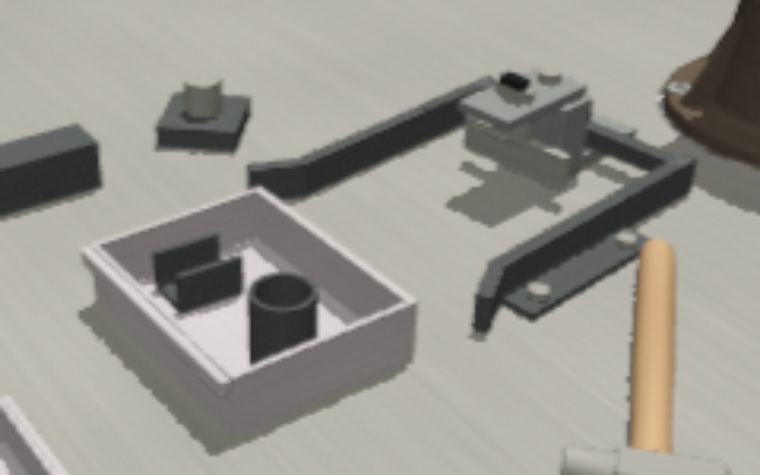

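View pics/cropB.png

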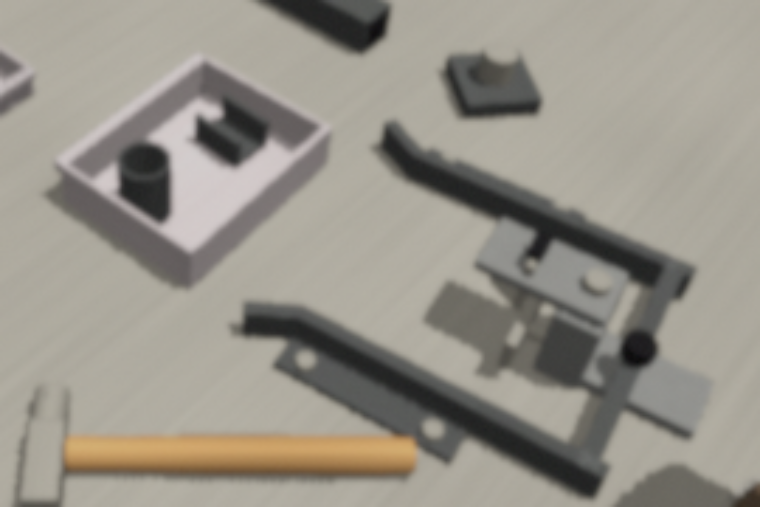

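View pics/top_scene.png

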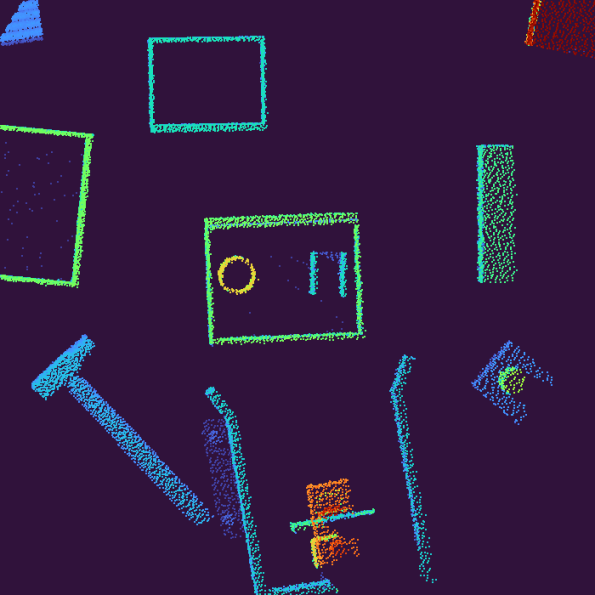

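View pics/top_side.png

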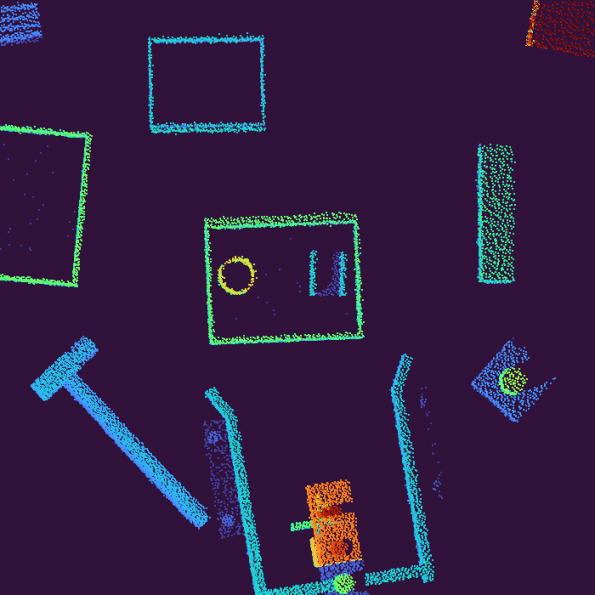

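The crops confirm it: the lip is on the far side, the tube is on the left, the channel is on the right, and the dock is turned a few degrees relative to the tray. Now I'll fit the tray and dock poses.

```bash
cat > fit.py <<'E'
from h import *
from scipy.optimize import least_squares
def tray_fit(P,x0=(.575,.008,.04),lo=.036):
    # rim points z ~.045, fit the rim top outline: outer rectangle x[-70,78], y +-90; use strips
    p=np.array(x0)
    for it in range(6):
        c,s=np.cos(p[2]),np.sin(p[2]); L=(P[:,:2]-p[:2])@np.array([[c,-s],[s,c]])
        m=(abs(P[:,2]-.045)<.004)&(abs(L[:,0]-4)>-1)
        near=m&(abs(L[:,0]+.067)<.012)&(abs(L[:,1])<.07)
        far=m&(abs(L[:,0]-.072)<.014)&(abs(L[:,1])<.07)
        lf=m&(abs(L[:,1]-.088)<.012)&(abs(L[:,0])<.05)
        rt=m&(abs(L[:,1]+.088)<.012)&(abs(L[:,0])<.05)
        def f(q):
            c,s=np.cos(q[2]),np.sin(q[2]); L=(P[:,:2]-q[:2])@np.array([[c,-s],[s,c]])
            return np.r_[L[near,0]+.067,L[far,0]-.072,L[lf,1]-.088,L[rt,1]+.088]
        p=least_squares(f,p,loss='soft_l1',f_scale=.002).x
    return p,(near.sum(),far.sum(),lf.sum(),rt.sum())
def dock_cheeks(P,yaw0=.15):
    # top points z~.03
    out={}
    for k,(cx,cy) in dict(L=(.31,.063),R=(.3,-.137)).items():
        m=(abs(P[:,2]-.03)<.004)
        d=np.array([np.cos(yaw0),np.sin(yaw0)]);n=np.array([-d[1],d[0]]);c=np.array([cx,cy])
        for i in range(5):
            r=(P[:,:2]-c)@n; t=(P[:,:2]-c)@d
            mm=m&(abs(r)<(.02 if i==0 else .009))&(abs(t)<.09)
            vx,vy,x,y=cv2.fitLine(P[mm,:2].astype(np.float32),cv2.DIST_HUBER,0,.001,.001).ravel()
            d=np.array([vx,vy])*np.sign(vx);n=np.array([-d[1],d[0]]);c=np.array([x,y])
        r=(P[mm,:2]-c)@n
        out[k]=(c,np.degrees(np.arctan2(d[1],d[0])),mm.sum(),np.percentile(r,[3,97]))
    return out
E
python3 - <<'E'
from fit import *
for n in('scene','side'):
    P=np.load(f'/tmp/W_{n}.npy').reshape(-1,3);P=P[~np.isnan(P[:,0])]
    p,c=tray_fit(P);print(n,p[:2].round(4),np.degrees(p[2]).round(2),c)
    o=dock_cheeks(P)
    for k in o:print(k,o[k])
    cl,cr=o['L'][0],o['R'][0]; yaw=np.radians((o['L'][1]+o['R'][1])/2);d=np.array([np.cos(yaw),np.sin(yaw)]);nn=np.array([-d[1],d[0]])
    print('width',(cl-cr)@nn,'centre n',(cl+cr)@nn/2)
    T=(P[:,:2]@d); R=P[:,:2]@nn-(cl+cr)@nn/2
    m=(abs(P[:,2]-.03)<.005)&(abs(abs(R)-.11)<.03)&(T>.2)&(T<.5)
    print('flare tip T max',np.sort(T[m&(R>0)])[-5:],np.sort(T[m&(R<0)])[-5:])
    # cheek lateral profile vs T
    for side in(1,-1):
        mm=m&(R*side>0)
        print([(round(t,3),(np.median(abs(R[mm&(abs(T-t)<.005)]))).round(4)) for t in np.arange(.36,.47,.01)])
    # catch block
    for z0,z1 in((.07,.083),(.088,.1),(.04,.07)):
        q=(P[:,2]>z0)&(P[:,2]<z1)&(abs(R)<.06)&(T<.42)&(T>.1)
        if q.sum():print(z0,q.sum(),'T',np.percentile(T[q],[1,50,99]),'R',np.percentile(R[q],[1,50,99]))
E
```

```text
scene [0.5699 0.0167] 2.26 (np.int64(166), np.int64(297), np.int64(138), np.int64(105))
L (array([0.3674249 , 0.07404832], dtype=float32), np.float32(10.749866), np.int64(275), array([-0.00783261,  0.00618125]))
R (array([ 0.35053352, -0.1288609 ], dtype=float32), np.float32(9.675907), np.int64(197), array([-0.00807949,  0.00373931]))
width 0.19669935 centre n -0.09062126
flare tip T max [0.45350257 0.45500425 0.45502985 0.4552273  0.45571106] [0.44963822 0.44969321 0.44995798 0.4508184  0.45226088]
[(np.float64(0.36), np.float64(0.0972)), (np.float64(0.37), np.float64(0.0981)), (np.float64(0.38), np.float64(0.0977)), (np.float64(0.39), np.float64(0.0961)), (np.float64(0.4), np.float64(0.0974)), (np.float64(0.41), np.float64(0.0982)), (np.float64(0.42), np.float64(0.0961)), (np.float64(0.43), np.float64(0.1036)), (np.float64(0.44), np.float64(0.1093)), (np.float64(0.45), np.float64(0.1145)), (np.float64(0.46), np.float64(0.1111))]
[(np.float64(0.36), np.float64(0.0984)), (np.float64(0.37), np.float64(0.0987)), (np.float64(0.38), np.float64(0.0989)), (np.float64(0.39), np.float64(0.09
[... 1471 characters left out ...]
)]
[(np.float64(0.36), np.float64(0.0983)), (np.float64(0.37), np.float64(0.0966)), (np.float64(0.38), np.float64(0.0986)), (np.float64(0.39), np.float64(0.099)), (np.float64(0.4), np.float64(0.0985)), (np.float64(0.41), np.float64(0.0978)), (np.float64(0.42), np.float64(0.1014)), (np.float64(0.43), np.float64(0.1065)), (np.float64(0.44), np.float64(0.1107)), (np.float64(0.45), np.float64(0.116)), (np.float64(0.46), np.float64(0.1161))]
0.07 919 T [0.22859632 0.27304963 0.32117295] R [-0.0251835   0.00634624  0.0248418 ]
0.088 63 T [0.28165585 0.28749797 0.29316683] R [-0.01099436  0.00188214  0.0104478 ]
0.04 508 T [0.1918041  0.24572196 0.30806004] R [-0.01303667  0.02325565  0.04724863]
  return _methods._mean(a, axis=axis, dtype=dtype,
  ret = ret.dtype.type(ret / rcount)
```

```bash
python3 - <<'E'
from h import *
z=np.load('/tmp/wrist0.npz');W=world('wrist',z['d'],{'tool_pos':z['p'],'orientation':z['o']})
for u,v in[(120,220),(60,250),(190,230),(280,318),(175,300),(350,200),(400,320),(60,100)]: print(u,v,W[v,u].round(3),z['d'][v,u])
for n in('scene','side'):
    P=np.load(f'/tmp/W_{n}.npy'); Q=P[(P[...,2]>.1)&(P[...,0]>.15)&(P[...,1]>-.2)&(P[...,1]<.8)&(P[...,0]<.9)]
    print(n,len(Q),Q.min(0) if len(Q) else 0,Q.max(0) if len(Q) else 0)
E
```

```text
120 220 [ 0.178  0.972 -0.233] 0.6510015
60 250 [ 0.163  1.09  -0.209] 0.6431259
190 230 [ 0.036  0.973 -0.545] 0.9894605
280 318 [0.235 0.635 0.309] 0.087485656
175 300 [0.224 0.684 0.259] 0.14200975
350 200 [0.16  0.576 0.005] 0.3933381
400 320 [0.225 0.606 0.309] 0.08733491
60 100 [ 0.41   0.99  -0.261] 0.6124435
scene 0 0 0
side 0 0 0
```

Emit:
apply_moves(motion=[[[0,0,3],0],[[2.5,-4,3],2],[[5,-7.5,3],4],[[7.5,-11,3],6],[[10,-14.5,3],8],[[12.5,-18,3],10],[[15,-21.5,3],12],[[17.5,-25,3],14],[[20,-28,3],16],[[22.5,-31,3],18]], hand=8.7)

```text
clock: 1.15
tool_pos: [0.4321, 0.3311, 0.2567]
orientation: [-180.0, 0.0, -89.7]
force: [0.3, 0.6, -1.4]
opening: 0.0869
```

Emit:
apply_moves(motion=[[[3,-4,0],0.5],[[6,-8,0],1],[[9,-12,0],1.5],[[12,-16,0],2],[[15,-20,0],2.1],[[18,-24,-2],2.1],[[21.5,-27.5,-5],2.1],[[24.6,-31.2,-8],2.1],[[24.6,-31.2,-10],2.1],[[24.6,-31.2,-10],2.1]])

```text
clock: 2.15
tool_pos: [0.6756, 0.0179, 0.1504]
orientation: [179.5, -0.1, -87.9]
force: [-0.2, -0.5, -0.4]
opening: 0.0868
```

```bash
python3 - <<'E'
from fit import *
print(ctrl.get_obs()['force'])
for n in('scene','side','wrist'): snap(n,n+'1')
E
```

```text
[-0.24992722 -0.47062069 -0.39437863]
```

View pics/side1.png

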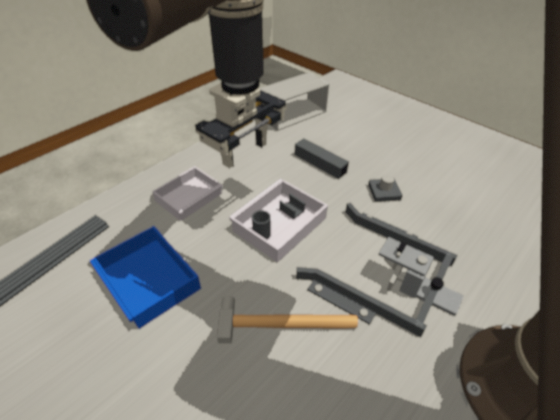

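View pics/wrist1.png

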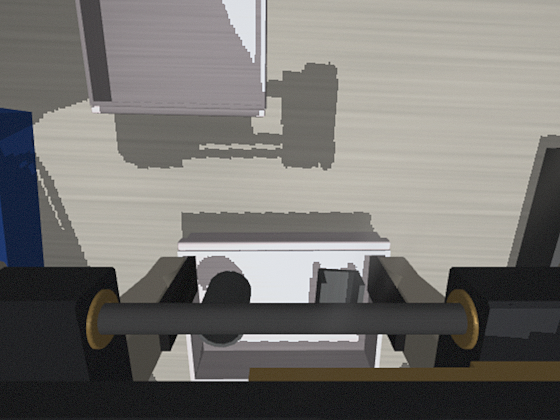

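View pics/scene1.png

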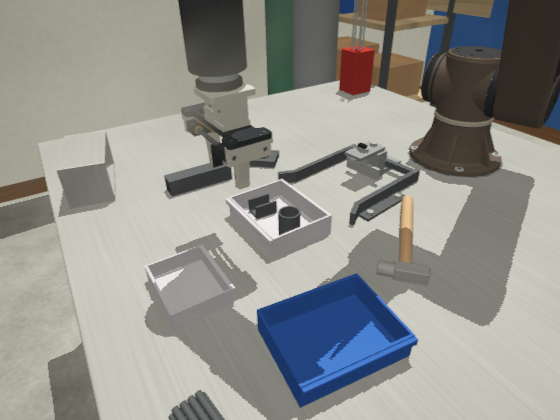

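The side and wrist views show the gripper over the far lip (wrist row 243, tray spanning columns 178–390, fingers inside that span). I'll check the lip position with the wrist depth.

```bash
python3 - <<'E'
from fit import *
z=np.load('/tmp/wrist1.npz');W=world('wrist',z['d'],{'tool_pos':z['p'],'orientation':z['o']})
P=W[150:262].reshape(-1,3);P=P[~np.isnan(P[:,0])]
b=P[abs(P[:,2])<.01];print('bench',np.median(b[:,2]))
m=(abs(P[:,2]-.045)<.006)&(P[:,0]>.6)&(P[:,0]<.7)
Q=P[m]
print(len(Q),Q[:,2].mean())
L=[];
for y in np.arange(-.06,.1,.02):
    q=Q[abs(Q[:,1]-y)<.01]
    if len(q): print(y.round(2),np.percentile(q[:,0],[2,98]).round(4)); L.append((y,np.percentile(q[:,0],98)))
L=np.array(L);print(np.degrees(np.arctan(-np.polyfit(L[:,1]*0+L[:,0],L[:,1],1))), 'y ext',np.percentile(Q[:,1],[1,99]))
for n in('scene','side'):
    S=world(n,np.load(f'/tmp/{n}1.npz')['d']).reshape(-1,3);S=S[~np.isnan(S[:,0])];p,c=tray_fit(S);print(n,p,c)
E
```

```text
bench 0.0005837649639935383
4338 0.04433889791492589
-0.06 [0.6387 0.6515]
-0.04 [0.6381 0.6507]
-0.02 [0.6376 0.6499]
0.0 [0.6365 0.6489]
0.02 [0.6357 0.6482]
0.04 [0.635  0.6473]
0.06 [0.6343 0.6464]
0.08 [0.6336 0.6456]
[  2.43660008 -32.98328762] y ext [-0.21765742  0.25587726]
scene [0.56998052 0.01659707 0.04155537] (np.int64(168), np.int64(297), np.int64(135), np.int64(107))
side [0.56903538 0.01660033 0.04078069] (np.int64(164), np.int64(212), np.int64(97), np.int64(75))
```

Emit:
apply_moves(motion=[[[0,0,-4],0],[[0,0,-8],0],[[0,0,-10.5],0],[[0,0,-12],0],[[0,0,-13],0],[[0,0,-13],0],[[0,0,-13],0],[[0,0,-13],0]])

```text
clock: 3.1
tool_pos: [0.6785, 0.021, 0.0283]
orientation: [-179.9, 0.0, -87.7]
force: [0.2, 1.0, 1.1]
opening: 0.0868
```

```bash
python3 - <<'E'
from h import *
snap('wrist','wrist2');snap('side','side2');o=ctrl.get_obs();print(o)
E
```

```text
{'clock': 3.2, 'joint_pos': array([ 1.81836383e+01,  3.05810652e+01, -1.15238358e+01,  9.48819120e-03,
       -4.77794304e+01,  7.41082127e+01]), 'qvel': array([-0.08050262,  0.24331055, -0.28436405, -0.06856003, -0.00101035,
        0.04340612]), 'tau': array([ 6.74885069e-02, -6.50297213e+01,  2.32432508e+01,  5.45746386e+00,
        8.65781307e-02, -4.63958422e-04]), 'tool_pos': array([0.67817387, 0.02082712, 0.02786772]), 'orientation': array([-1.79886825e+02,  2.49020096e-02, -8.77017555e+01]), 'force': array([-0.40923643, -0.34982469,  0.05594399]), 'moment': array([-0.05765367,  0.07002971,  0.03782319]), 'opening': 0.08711322628404718}
```

View pics/wrist2.png

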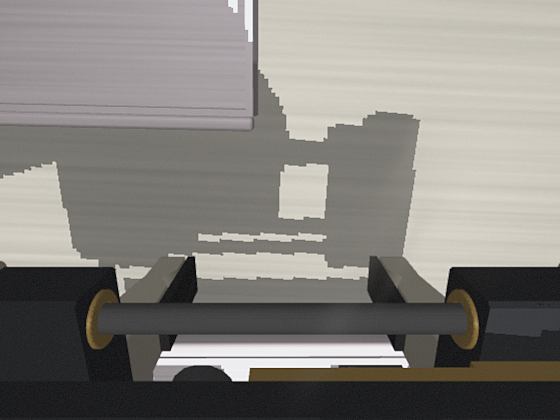

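View pics/side2.png

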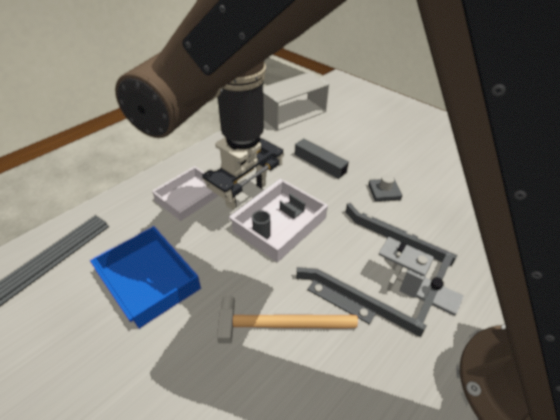

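The fingers are down behind the lip (wrist rows 345–355), with about 20 mm of gap left. I'll go down another 1 cm and approach slowly.

Emit:
apply_moves(motion=[[[0,0,-1],0],[[-0.5,0,-1],0],[[-1,0,-1],0],[[-1.3,0,-1],0],[[-1.5,0,-1],0],[[-1.7,0,-1],0],[[-1.8,0,-1],0],[[-1.9,0,-1],0],[[-1.9,0,-1],0]])

```text
clock: 4.1
tool_pos: [0.6591, 0.0207, 0.0169]
orientation: [-179.9, 0.0, -87.7]
force: [3.0, -0.2, 0.3]
opening: 0.0873
```

Emit:
apply_moves(motion=[[[-0.1,0,0],0],[[-0.2,0,0],0],[[-0.3,0,0],0],[[-0.4,0,0],0]])

```text
clock: 4.5
tool_pos: [0.6549, 0.0208, 0.0169]
orientation: [-179.9, 0.0, -87.7]
force: [3.5, 0.5, 1.0]
opening: 0.087
```

Contact at about 3 N. Now I'll drag along the dock axis while turning the tray into line.

Emit:
apply_moves(motion=[[[-0.3,-0.05,0],0.3],[[-0.59,-0.1,0],0.7],[[-0.89,-0.15,0],1.0],[[-1.18,-0.2,0],1.4],[[-1.48,-0.25,0],1.7],[[-1.77,-0.3,0],2.1],[[-2.07,-0.35,0],2.4],[[-2.37,-0.4,0],2.8],[[-2.66,-0.45,0],3.1],[[-2.96,-0.5,0],3.5]])

```text
clock: 5.5
tool_pos: [0.6249, 0.0157, 0.0168]
orientation: [-180.0, 0.0, -84.2]
force: [5.0, 1.2, 1.7]
opening: 0.0867
```

```bash
cat > chk.py <<'E'
from fit import *
import sys
def chk(tag):
    o=ctrl.get_obs()
    d=np.radians(9.65);D=np.array([np.cos(d),np.sin(d)]);N=np.array([-D[1],D[0]])
    t=o['tool_pos'][:2];print('tool T,R',(t@D).round(4),(t@N+.0892).round(4),'yaw rel',o['orientation'][2]+80.35,'F T,R',o['force'][:2]@D,o['force'][:2]@N)
    yw=np.radians(o['orientation'][2]+90)
    x0=(t[0]-.0885*np.cos(yw),t[1]-.0885*np.sin(yw),yw)
    for n in('scene','side'):
        im,dd=snap(n,n+tag); S=world(n,dd).reshape(-1,3);S=S[~np.isnan(S[:,0])]
        p,c=tray_fit(S,x0);q=p[:2];print(n,'tray T,R',(q@D).round(4),(q@N+.0892).round(4),'yaw rel',(np.degrees(p[2])-9.65).round(2),[int(k) for k in c])
    print(ctrl.get_obs()['force'])
E
python3 -c "from chk import *;chk('3')"
```

```text
tool T,R 0.6187 -0.0 yaw rel -3.8280211676090516 F T,R 5.091254611592235 0.3257488689174028
scene tray T,R 0.529 0.0057 yaw rel -4.1 [158, 67, 128, 11]
side tray T,R 0.5278 0.0059 yaw rel -3.57 [157, 239, 103, 76]
[3.05367024 2.34827926 2.18727506]
```

View pics/side3.png

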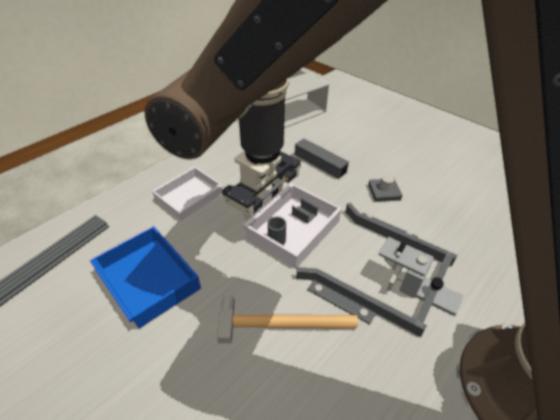

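The tray follows the tool in line (side 293,224), with the tube and channel standing. I'll continue.

Emit:
apply_moves(motion=[[[-0.3,-0.05,0],0.4],[[-0.59,-0.1,0],0.8],[[-0.89,-0.15,0],1.2],[[-1.18,-0.2,0],1.6],[[-1.48,-0.25,0],2.0],[[-1.77,-0.3,0],2.4],[[-2.07,-0.35,0],2.8],[[-2.37,-0.4,0],3.2],[[-2.66,-0.45,0],3.5],[[-2.96,-0.5,0],3.8]])

```text
clock: 6.6
tool_pos: [0.5955, 0.0107, 0.0167]
orientation: [-180.0, -0.0, -80.4]
force: [4.9, 2.2, 0.6]
opening: 0.0872
```

```bash
python3 - <<'E'
from chk import *
chk('4')
P=world('side',np.load('/tmp/side4.npz')['d']).reshape(-1,3);P=P[~np.isnan(P[:,0])]
o=dock_cheeks(P);print(o)
E
```

```text
tool T,R 0.5889 -0.0001 yaw rel -0.03751694422899732 F T,R 5.159967610305 1.3472413609937268
scene tray T,R 0.5 -0.0 yaw rel 0.36 [162, 76, 108, 1]
side tray T,R 0.4977 -0.0002 yaw rel 0.18 [152, 226, 114, 81]
[3.41834009 2.43911382 2.79184214]
{'L': (array([0.28487813, 0.05815021], dtype=float32), np.float32(9.720874), np.int64(599), array([-0.00657334,  0.00577101])), 'R': (array([ 0.29456824, -0.14034864], dtype=float32), np.float32(9.249767), np.int64(399), array([-0.00677018,  0.00635323]))}
```

Emit:
apply_moves(motion=[[[-0.3,-0.05,0],0],[[-0.59,-0.1,0],0],[[-0.89,-0.15,0],0],[[-1.18,-0.2,0],0],[[-1.48,-0.25,0],0],[[-1.77,-0.3,0],0],[[-2.07,-0.35,0],0],[[-2.37,-0.4,0],0],[[-2.66,-0.45,0],0],[[-2.96,-0.5,0],0]])

```text
clock: 7.7
tool_pos: [0.566, 0.0056, 0.0167]
orientation: [-180.0, -0.0, -80.4]
force: [5.2, 1.6, 2.9]
opening: 0.0868
```

Emit:
apply_moves(motion=[[[-0.3,-0.05,0],0],[[-0.59,-0.1,0],0],[[-0.89,-0.15,0],0],[[-1.18,-0.2,0],0],[[-1.48,-0.25,0],0],[[-1.77,-0.3,0],0],[[-2.07,-0.35,0],0],[[-2.37,-0.4,0],0],[[-2.66,-0.45,0],0],[[-2.96,-0.5,0],0]])

```text
clock: 8.7
tool_pos: [0.5363, 0.0006, 0.0167]
orientation: [-180.0, -0.0, -80.4]
force: [4.4, 0.7, 1.8]
opening: 0.0869
```

```bash
python3 - <<'E'
from chk import *
chk('5')
im=np.load('/tmp/side5.npz')['im'][150:350,220:490];cv2.imwrite('pics/side5c.png',cv2.resize(im,(756,560)))
E
```

```text
tool T,R 0.5288 -0.0001 yaw rel -0.044780941685019116 F T,R 4.489615210839206 -0.04757870347326458
scene tray T,R 0.4396 -0.0 yaw rel -0.16 [147, 112, 100, 4]
side tray T,R 0.4376 0.0003 yaw rel 0.3 [162, 199, 118, 96]
[3.53100508 1.24936819 2.20959423]
```

View pics/side5c.png

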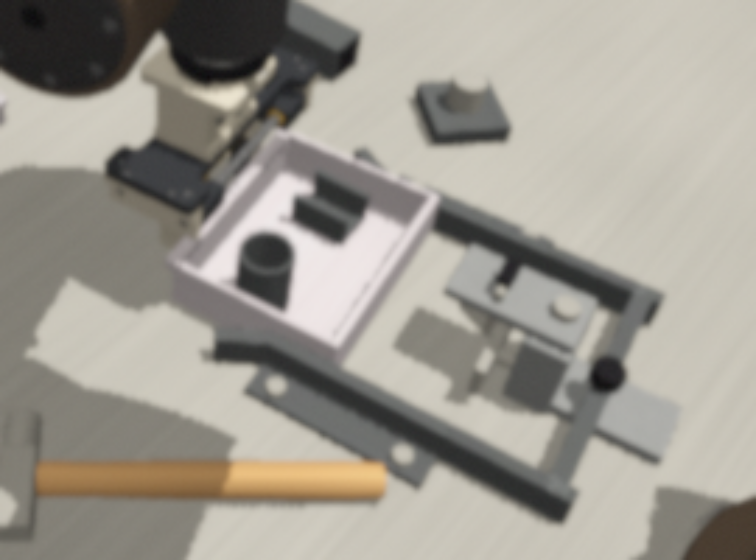

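The tray is half in the dock and aligned, with the tube at crop (265,270) and the channel at (330,205) standing. I'll continue carefully.

Emit:
apply_moves(motion=[[[-0.3,-0.05,0],0],[[-0.59,-0.1,0],0],[[-0.89,-0.15,0],0],[[-1.18,-0.2,0],0],[[-1.48,-0.25,0],0],[[-1.77,-0.3,0],0],[[-2.07,-0.35,0],0],[[-2.37,-0.4,0],0]])

```text
clock: 9.6
tool_pos: [0.5127, -0.0033, 0.0167]
orientation: [-180.0, -0.0, -80.4]
force: [5.1, -0.3, 2.1]
opening: 0.0872
```

Emit:
apply_moves(motion=[[[-0.2,-0.03,0],0],[[-0.39,-0.07,0],0],[[-0.59,-0.1,0],0],[[-0.79,-0.13,0],0],[[-0.99,-0.17,0],0],[[-1.18,-0.2,0],0],[[-1.38,-0.23,0],0],[[-1.58,-0.27,0],0]])

```text
clock: 10.4
tool_pos: [0.4968, -0.006, 0.0167]
orientation: [-180.0, -0.0, -80.4]
force: [4.7, 1.3, 1.7]
opening: 0.087
```

```bash
python3 - <<'E'
from chk import *
chk('6')
D=np.array([np.cos(np.radians(9.65)),np.sin(np.radians(9.65))]);N=np.array([-D[1],D[0]])
for n in('scene','side'):
    P=world(n,np.load(f'/tmp/{n}6.npz')['d']).reshape(-1,3);P=P[~np.isnan(P[:,0])]
    T=P[:,:2]@D;R=P[:,:2]@N+.0892
    for z0,z1 in((.084,.1),(.074,.082),(.05,.07),(.01,.04)):
        q=(P[:,2]>z0)&(P[:,2]<z1)&(abs(R)<.04)&(T<.33)&(T>.19)
        if q.sum():print(n,z0,q.sum(),'T',np.percentile(T[q],[1,25,50,75,99]).round(4),'R',np.percentile(R[q],[1,99]).round(3),'zmax',P[q,2].max())
im=np.load('/tmp/side6.npz')['im'][200:330,300:475];cv2.imwrite('pics/side6c.png',cv2.resize(im,(756,560)))
im=np.load('/tmp/scene6.npz')['im'][120:240,260:420];cv2.imwrite('pics/scene6c.png',cv2.resize(im,(746,560)))
E
```

```text
tool T,R 0.4888 -0.0 yaw rel -0.049063024789845144 F T,R 4.887743249383033 0.5025821732694862
scene tray T,R 0.4 0.0003 yaw rel 0.2 [109, 121, 91, 9]
side tray T,R 0.398 0.0002 yaw rel -0.25 [167, 171, 128, 95]
[4.17104408 0.71181661 2.35189617]
scene 0.084 80 T [0.2341 0.2491 0.287  0.2904 0.2939] R [-0.016  0.016] zmax 0.09672295188077551
scene 0.074 322 T [0.2287 0.2573 0.2893 0.3096 0.3219] R [-0.025  0.025] zmax 0.08197729120223624
scene 0.05 156 T [0.2264 0.2441 0.2576 0.2743 0.3197] R [-0.014  0.03 ] zmax 0.06999865490807772
scene 0.01 388 T [0.1938 0.2309 0.2783 0.28   0.283 ] R [-0.038  0.039] zmax 0.0397765829719241
side 0.084 137 T [0.2357 0.2445 0.2827 0.2877 0.2931] R [-0.011  0.016] zmax 0.09730297413397637
side 0.074 845 T [0.2287 0.2529 0.2728 0.3006 0.3212] R [-0.025  0.025] zmax 0.0816762444201149
side 0.05 215 T [0.2267 0.2344 0.245  0.2568 0.3095] R [-0.018  0.03 ] zmax 0.06994725526885381
side 0.01 655 T [0.1909 0.2059 0.2232 0.2517 0.3289] R [-0.038  0.039] zmax 0.03998743668537774
```

View pics/side6c.png

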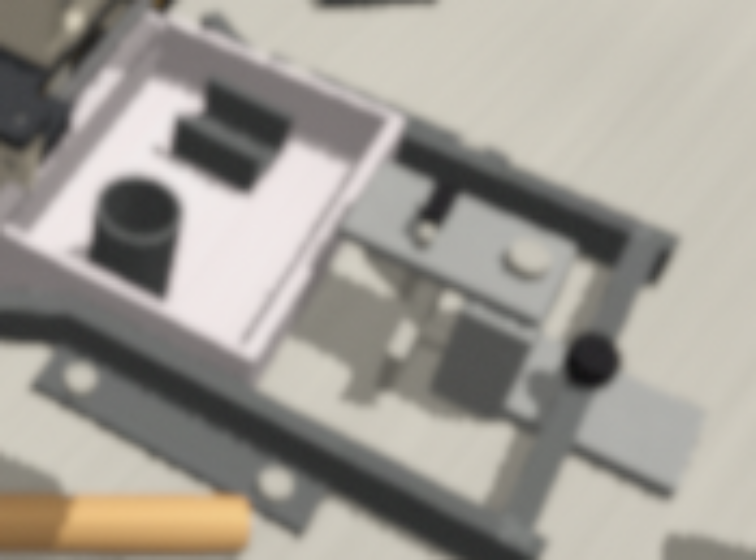

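View pics/scene6c.png

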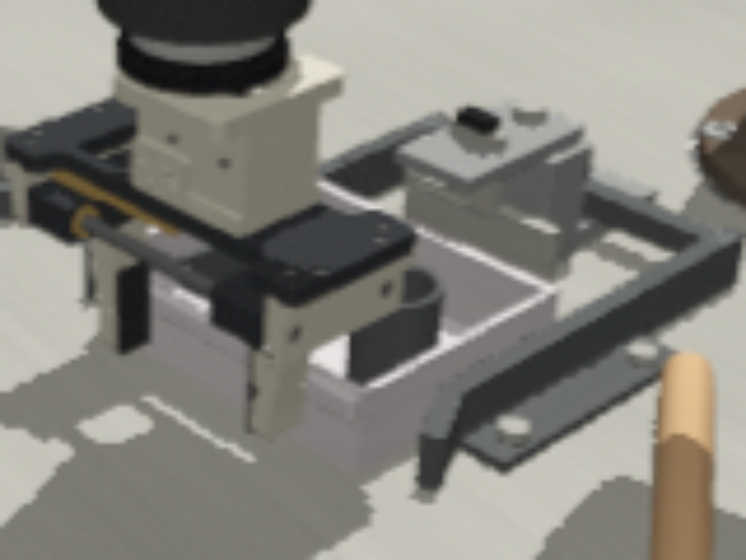

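The sprung plate's face lies at T≈0.281, so I expect home near tray T≈0.346 and the catch to start riding near T≈0.366. I'm moving to just before that.

Emit:
apply_moves(motion=[[[-0.3,-0.05,0],0],[[-0.59,-0.1,0],0],[[-0.89,-0.15,0],0],[[-1.18,-0.2,0],0],[[-1.48,-0.25,0],0],[[-1.77,-0.3,0],0],[[-1.97,-0.33,0],0],[[-2.17,-0.37,0],0],[[-2.37,-0.4,0],0]])

```text
clock: 11.4
tool_pos: [0.4731, -0.01, 0.0166]
orientation: [-180.0, -0.0, -80.4]
force: [4.9, 1.5, 1.3]
opening: 0.0869
```

Emit:
apply_moves(motion=[[[-0.1,-0.02,0],0],[[-0.2,-0.03,0],0],[[-0.3,-0.05,0],0],[[-0.39,-0.07,0],0]])

```text
clock: 11.8
tool_pos: [0.4692, -0.0107, 0.0167]
orientation: [-180.0, 0.0, -80.4]
force: [4.9, 0.9, 1.7]
opening: 0.0866
```

Emit:
apply_moves(motion=[[[-0.1,-0.02,0],0],[[-0.2,-0.03,0],0],[[-0.3,-0.05,0],0],[[-0.39,-0.07,0],0]])

```text
clock: 12.2
tool_pos: [0.4653, -0.0114, 0.0166]
orientation: [-180.0, 0.0, -80.4]
force: [4.8, 0.8, 1.7]
opening: 0.0865
```

Emit:
apply_moves(motion=[[[-0.1,-0.02,0],0],[[-0.2,-0.03,0],0],[[-0.3,-0.05,0],0],[[-0.39,-0.07,0],0]])

```text
clock: 12.6
tool_pos: [0.4622, -0.0118, 0.0167]
orientation: [-179.9, 0.0, -80.4]
force: [7.2, 1.2, -2.1]
opening: 0.0877
```

The catch ride has begun: force is up from 4.9 to 7.2 N, matching the estimate.

Emit:
apply_moves(motion=[[[-0.1,-0.02,0],0],[[-0.2,-0.03,0],0],[[-0.3,-0.05,0],0],[[-0.39,-0.07,0],0]])

```text
clock: 13.0
tool_pos: [0.4584, -0.0124, 0.0167]
orientation: [-179.9, 0.0, -80.4]
force: [7.6, 1.3, -1.7]
opening: 0.087
```

Emit:
apply_moves(motion=[[[-0.1,-0.02,0],0],[[-0.2,-0.03,0],0],[[-0.3,-0.05,0],0]])

```text
clock: 13.3
tool_pos: [0.4555, -0.0129, 0.0167]
orientation: [-179.9, 0.0, -80.4]
force: [8.4, 2.3, -1.8]
opening: 0.0874
```

Emit:
apply_moves(motion=[[[-0.1,-0.02,0],0],[[-0.2,-0.03,0],0],[[-0.3,-0.05,0],0]])

```text
clock: 13.6
tool_pos: [0.4524, -0.0134, 0.0167]
orientation: [-179.9, 0.0, -80.4]
force: [5.6, 1.2, -2.0]
opening: 0.0872
```

```bash
cat > cap.py <<'E'
from chk import *
def cap(tag):
    D=np.array([np.cos(np.radians(9.65)),np.sin(np.radians(9.65))]);N=np.array([-D[1],D[0]])
    for n in('scene','side'):
        P=world(n,np.load(f'/tmp/{n}{tag}.npz')['d']).reshape(-1,3);P=P[~np.isnan(P[:,0])]
        T=P[:,:2]@D;R=P[:,:2]@N+.0892
        q=(P[:,2]>.087)&(P[:,2]<.12)&(abs(R)<.04)&(T<.305)&(T>.27)
        print(n,'cap z',np.percentile(P[q,2],[50,80,95]).round(4),q.sum())
E
python3 -c "
from cap import *
chk('7');cap('6');cap('7')"
```

```text
tool T,R 0.4438 0.0001 yaw rel -0.030627493732922062 F T,R 5.7181242506293835 0.23677523144289692
scene tray T,R 0.3551 0.0005 yaw rel -0.39 [89, 134, 87, 12]
side tray T,R 0.3511 0.0002 yaw rel -0.28 [149, 113, 142, 103]
[6.44501243 2.23379616 0.61375411]
scene cap z [0.0931 0.0949 0.096 ] 47
side cap z [0.0941 0.095  0.0961] 67
scene cap z [0.0961 0.1024 0.1035] 85
side cap z [0.101  0.1026 0.1037] 83
```

The cap has lifted about 7.5 mm, so it is almost at full lift. I'm now using 0.5 mm steps.

Emit:
apply_moves(motion=[[[-0.05,-0.01,0],0],[[-0.1,-0.02,0],0]])

```text
clock: 13.9
tool_pos: [0.451, -0.0138, 0.0166]
orientation: [-179.9, 0.0, -80.4]
force: [6.8, 0.6, 0.2]
opening: 0.0869
```

Emit:
apply_moves(motion=[[[-0.05,-0.01,0],0],[[-0.1,-0.02,0],0]])

```text
clock: 14.1
tool_pos: [0.45, -0.014, 0.0167]
orientation: [-179.9, 0.0, -80.4]
force: [7.2, 1.3, -0.9]
opening: 0.0866
```

Emit:
apply_moves(motion=[[[-0.05,-0.01,0],0],[[-0.1,-0.02,0],0]])

```text
clock: 14.3
tool_pos: [0.4498, -0.0139, 0.0168]
orientation: [-179.9, 0.0, -80.4]
force: [9.9, 1.4, -2.8]
opening: 0.0865
```

Emit:
apply_moves(motion=[[[-0.05,-0.01,0],0],[[-0.1,-0.02,0],0]])

```text
clock: 14.5
tool_pos: [0.449, -0.014, 0.0169]
orientation: [-179.8, 0.0, -80.4]
force: [9.6, 1.0, -2.0]
opening: 0.0869
```

The buffer made contact at x≈0.450 m (+3 N). The snap should come near x≈0.446.

Emit:
apply_moves(motion=[[[-0.05,-0.01,0],0],[[-0.1,-0.02,0],0]])

```text
clock: 14.7
tool_pos: [0.4481, -0.0142, 0.0169]
orientation: [-179.8, 0.0, -80.4]
force: [9.0, 1.5, -2.4]
opening: 0.0873
```

Emit:
apply_moves(motion=[[[-0.05,-0.01,0],0],[[-0.05,-0.01,0],0]])

```text
clock: 14.9
tool_pos: [0.4476, -0.0143, 0.0169]
orientation: [-179.8, 0.0, -80.4]
force: [8.9, 2.2, -0.7]
opening: 0.087
```

```bash
python3 -c "
from cap import *
chk('8');cap('8')"
```

```text
tool T,R 0.4389 0.0001 yaw rel -0.014326807789316831 F T,R 9.18908221332415 0.7063613640703371
scene tray T,R 0.3509 0.0006 yaw rel 0.58 [70, 147, 91, 12]
side tray T,R 0.3469 0.0002 yaw rel -0.55 [160, 103, 136, 106]
[ 9.08487297  0.60591219 -1.99747081]
scene cap z [0.0964 0.1018 0.1037] 83
side cap z [0.1014 0.1025 0.1034] 83
```

The cap is still up (0.1035), so there has been no snap yet. I'll continue.

Emit:
apply_moves(motion=[[[-0.05,-0.01,0],0],[[-0.05,-0.01,0],0]])

```text
clock: 15.2
tool_pos: [0.4472, -0.0143, 0.0169]
orientation: [-179.8, 0.0, -80.4]
force: [9.1, 2.2, -0.7]
opening: 0.087
```

Emit:
apply_moves(motion=[[[-0.05,-0.01,0],0],[[-0.05,-0.01,0],0]])

```text
clock: 15.4
tool_pos: [0.4462, -0.0145, 0.0168]
orientation: [-179.9, 0.0, -80.4]
force: [8.2, 2.6, -1.0]
opening: 0.0869
```

```bash
python3 -c "
from cap import *
chk('9');cap('9')"
```

```text
tool T,R 0.4374 0.0001 yaw rel -0.027683737259692975 F T,R 8.486053999974908 1.1786691202780473
scene tray T,R 0.349 0.0002 yaw rel 0.35 [69, 137, 89, 9]
side tray T,R 0.3459 0.0003 yaw rel -0.61 [154, 113, 141, 106]
[ 6.85184407  2.02508735 -1.68534011]
scene cap z [0.0962 0.1011 0.1022] 74
side cap z [0.0999 0.1011 0.1016] 81
```

Emit:
apply_moves(motion=[[[-0.05,-0.01,0],0],[[-0.05,-0.01,0],0]])

```text
clock: 15.7
tool_pos: [0.4455, -0.0147, 0.0167]
orientation: [-179.9, 0.0, -80.4]
force: [7.2, 1.3, -1.7]
opening: 0.0867
```

```bash
python3 -c "
from cap import *
chk('10');cap('10')"
```

```text
tool T,R 0.4367 0.0 yaw rel -0.03259190799289513 F T,R 7.294455583621556 0.06700170367238142
scene tray T,R 0.3487 0.0003 yaw rel 0.73 [65, 142, 83, 11]
side tray T,R 0.3451 0.0004 yaw rel -0.61 [156, 106, 144, 115]
[ 7.64835738  3.0029559  -1.78179631]
scene cap z [0.0934 0.0951 0.0956] 47
side cap z [0.0939 0.0949 0.0958] 64
```

The cap is back at its baseline height (0.0956) and the drag has fallen from 9 to 7.3 N, so the catch has snapped. Now I'll back off gently along the dock axis.

Emit:
apply_moves(motion=[[[0.05,0.01,0],0],[[0.1,0.02,0],0],[[0.15,0.03,0],0],[[0.2,0.03,0],0],[[0.25,0.04,0],0],[[0.3,0.05,0],0],[[0.4,0.07,0],0],[[0.5,0.08,0],0],[[0.7,0.12,0],0],[[1.0,0.17,0],0]])

```text
clock: 16.8
tool_pos: [0.4541, -0.0137, 0.0165]
orientation: [180.0, -0.0, -80.4]
force: [0.3, 0.5, -0.1]
opening: 0.0871
```

```bash
python3 -c "
from cap import *
chk('11');cap('11')
im=np.load('/tmp/side11.npz')['im'][200:330,300:475];cv2.imwrite('pics/side11c.png',cv2.resize(im,(756,560)))
"
```

```text
tool T,R 0.4453 -0.0004 yaw rel -0.07067470873496973 F T,R 0.403842753783693 0.4800386824964965
scene tray T,R 0.3486 0.0004 yaw rel 0.19 [95, 108, 87, 12]
side tray T,R 0.346 0.0003 yaw rel 0.25 [166, 233, 137, 107]
[-0.97300224  0.44702587 -0.07983786]
scene cap z [0.093  0.0953 0.0962] 48
side cap z [0.0937 0.0949 0.0955] 65
```

View pics/side11c.png

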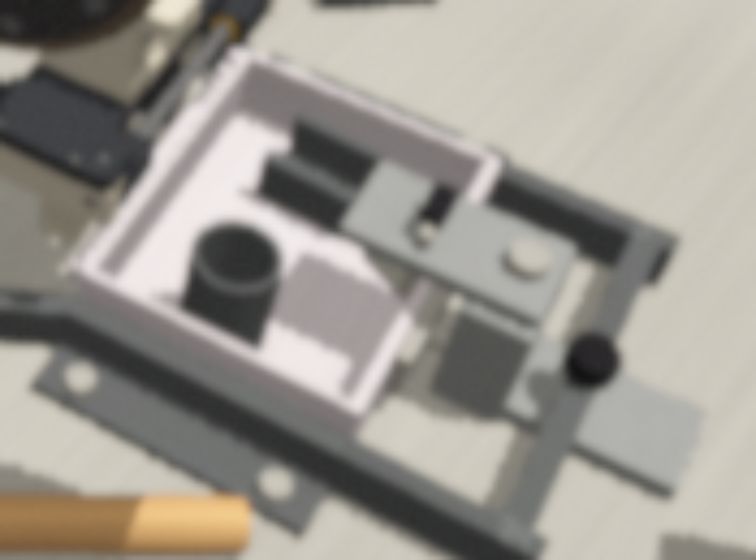

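The tray stays put with no tool load (T≈0.346 after release against 0.345 before), the cap is down, and the tube (crop 235,285) and channel (315,175) are standing. I'll retreat and lift clear.

Emit:
apply_moves(motion=[[[0.5,0.1,0],0],[[1.2,0.2,0],0],[[2,0.35,0],0],[[2,0.35,2],0],[[2,0.35,5],0],[[2,0.35,9],0],[[2,0.35,13],0],[[2,0.35,16],0],[[2,0.35,18],0],[[2,0.35,18],0]])

```text
clock: 17.9
tool_pos: [0.4765, -0.0096, 0.1999]
orientation: [-179.7, 0.0, -80.4]
force: [-0.0, -0.0, -0.8]
opening: 0.087
```

Emit:
apply_moves(motion=[[[3,0,0],0],[[6,0,0],0],[[9,0,0],0],[[12,0,0],0],[[14,0,0],0],[[14,0,0],0],[[14,0,0],0],[[14,0,0],0],[[14,0,0],0],[[14,0,0],0]])

```text
clock: 18.9
tool_pos: [0.6139, -0.01, 0.197]
orientation: [-180.0, 0.0, -80.4]
force: [-0.6, -1.0, 0.2]
opening: 0.0868
```

```bash
python3 -c "
from cap import *
D=np.array([np.cos(np.radians(9.65)),np.sin(np.radians(9.65))])
for n in('scene','side'):
    im,dd=snap(n,n+'12');S=world(n,dd).reshape(-1,3);S=S[~np.isnan(S[:,0])]
    p,c=tray_fit(S,(.357,-.032,.168));print(n,p[:2]@D,np.degrees(p[2])-9.65,[int(k) for k in c])
cap('12');print(ctrl.get_obs()['force'],ctrl.get_obs()['clock'])
"
```

```text
scene 0.3488491590065179 0.3207699366419128 [120, 244, 82, 72]
side 0.34665106175981214 0.16439550477926446 [169, 277, 140, 106]
scene cap z [0.0933 0.0954 0.0958] 47
side cap z [0.0936 0.0944 0.0952] 70
[-0.86447794 -0.04302106 -0.2638327 ] 19.0
```

View pics/scene12.png

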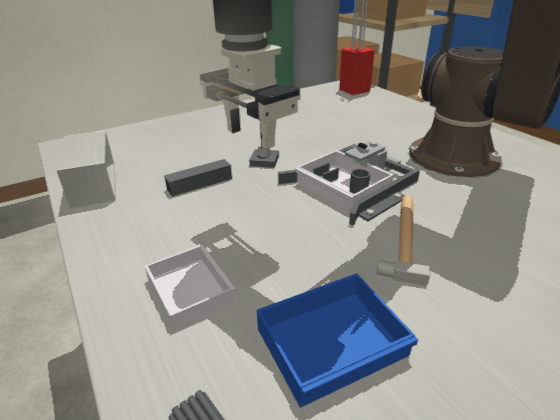

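View pics/side12.png

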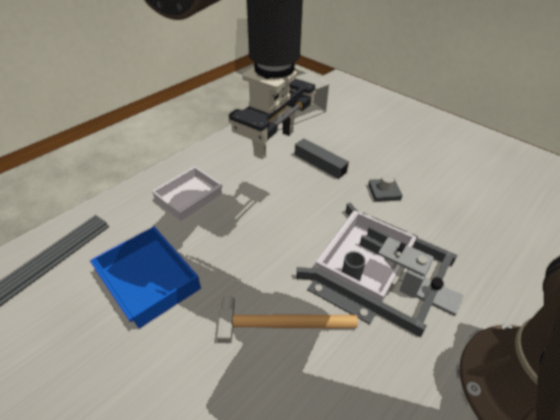

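Both views show the tray in the dock under the catch arm (scene 345,178; side 367,253). The tube and channel are standing, the other things are where they were, and the gripper is clear. I'm handing in.

```bash
python3 -c "
from plant import ctrl
print(ctrl.close_job())"
```

```text
the job is handed in; nothing more can be done
None
```

The tray is in the dock, held by the catch alone, and I handed the job in at about 19 s of the 67 s allowed. I hooked both open fingertips behind the far lip of the larger grey tray, dragged it along the dock axis while turning it into line, and went on in 0.5 mm steps once the catch was up.

- **Snap:** the cap rose from about 95.5 to 103.5 mm, then dropped back to 95.6 mm, and the drag fell from about 9 to 7.3 N.
- **Load:** the highest force I read was about 10 N. Readings came only at the end of each move, so a short peak in between would not show, but the steps near the catch were small.
- **Release:** the tray stayed at the same place after release, within about 1 mm, which is the scatter of the measurement. The force on the tool was about 0.
- **Contents and surroundings:** in the last pictures the tube and channel are standing in the tray, and the hammer, weight, square tube and the other two trays look undisturbed. I checked these by eye only.
- **Disagreement:** the two cameras differ by about 2 mm on where the tray sits along the dock (0.349 against 0.347 m), and individual yaw fits scattered by up to 0.7° while the gripper hid part of the tray. I had no direct reading of the buffer or the catch joint.

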